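# Shift the dial drive into third

### The job

Put the dial drive's gearbox into third gear: push its lever along the H-shaped gate into the cross channel (if it is not there already), across to the right-hand lane, then forward, away from the robot, fully home in the far right slot (three dots). Only push the knob gently with the fingertips or the outside of the fingers: do not grip it or shove it hard. Leave the loose jar, tray and screwdriver where they are, and finish with the hand clear of the lever.

Things in the scene. Friction and masses are not known exactly. Their poses are not given: they have to be found in the camera images.
- gearbox: Fixed grey gearbox, 124 x 130 mm, 105 mm high, on a 160 x 160 x 10 mm foot plate. Origin: centre of its underside on the work surface, below the middle of the H gate. x: forward, away from the robot (yaw up to 0.4 rad either way); y: left; z: up. A ribbed motor, top at 90 mm, reaches 187 mm along +x, an output flange 88 mm along -y. The lever's ball pivot is 20 mm above the origin.
- gate (a point): Middle of the H, on the top of the 10 mm steel gate plate, 105 mm above the surface; axes as the gearbox. Cross channel along y; two lanes along x at y = +24 mm (left) and -24 mm (right); all 18 mm wide; the lever's stick is 10 mm thick. The tongues between the lanes begin at x = -9 and +9 mm, corners rounded. Drilled dots number the slots: 1 far left, 2 near left, 3 far right, 4 near right
- slot3 (a point): Point on the top of the gate plate where the stick's axis passes when fully home in the third slot (far right): 28 mm along x and -24 mm along y from the middle of the H.
- knob (a point): Centre of the lever's black knob, 170 mm from the pivot, 190 mm above the surface when upright. Knob 38 mm in diameter from 8 mm below to 12 mm above this point, tapering to its ends 24 mm below and 22 mm above. With a = joint across, f = joint fore it lies, from the gearbox origin, at x = 170 sin f, y = -170 sin a cos f, z = 20 + 170 cos a cos f mm.
- across (a joint): Sideways lean of the lever, rad: 0 midway, positive to the right (gearbox -y). Left lane about -0.29, right lane about +0.29, stops at -0.325 and +0.325. The lever starts in the left lane. Light friction, no spring: it stays where it is left.
- fore (a joint): Forward lean of the lever, rad: 0 in the cross channel, positive forward (gearbox +x). The lever passes sideways only within about 0.05 of 0. Stops at -0.33 and +0.33 (slot ends, buffered, giving a few mm). Starts anywhere along the left lane. Light friction (about 1 to 2 N at the knob), no spring: it stays where it is left.
- jar: Loose small closed jar, 48 mm in diameter, 62 mm high, left of the gearbox; origin at the centre of its underside. To be left alone.
- tray: Loose white parts tray, 100 x 70 x 25 mm, right of the gearbox; origin at the centre of its underside. To be left alone.
- screwdriver: Loose screwdriver, 170 mm long, lying on the near side of the gearbox; origin under its middle. To be left alone.

How it is judged (in metres and radians):
On the way:
1. the lever has been moved across the channel into the right-hand lane (value of joint across above 0.2 rad and value of joint fore between -0.16 and 0.16 rad), for 0.05 s.
At the end, for the whole second after the job is handed in: The lever stands at rest in the far right slot: leaning right by more than 0.22 rad and forward by more than 0.26 rad (within about 11 mm of the slot's end, at the knob) (value of joint across above 0.22 rad and value of joint fore above 0.26 rad and velocity of joint fore between -0.05 and 0.05 rad/s); the robot touches nothing.
It fails at once if the lever or gearbox is squeezed, gripped or shoved with more than 30 N by the fingers or arm (contact force between gearbox and the fingers above 30 N or contact force between gearbox and the arm above 30 N).
It fails at once if the jar, tray or screwdriver is moved by more than 15 mm or lifted (distance of any of jar, tray, screwdriver from where it was at the start of the episode above 0.015 m).
It also fails if it takes over 51 s, if anything falls off the work surface, if the arm or the gripper's body presses on something with over 40 N, if the wrist force passes 120 N, or if a joint passes its speed limit or range.

### The arm

A 6-joint arm with a two-finger parallel gripper is mounted at the origin on the work surface. World frame = base frame: x ahead of the robot, y to its left, z up, the work surface at z = 0. Lengths are in m, angles in degrees, forces in N, time in s.
With the tool pointing down it reaches from about 0.4 to 0.825 m from the base axis. Payload 7 kg.
Tool frame: the origin (TCP) lies at the very end of the fingers, on their centre line; the grasp point (between the pads) lies 19 mm behind it; z points along the fingers, y is the direction in which the jaws open and shut (so a half turn about z gives the same grasp; the last joint's range is limited). The gripper opens to 88 mm and grips with 3 to 60 N. Pads are 19 mm wide; open, the fingers measure 130 mm over their backs; the gripper's body (78 mm by 193 mm) begins 47 mm behind the grasp point.
Start: joints at [-59.124, 20.546, 0.682, 0, -70.136, -16.507], TCP at [0.167, -0.654, 0.227] pointing down, gripper open.
Joint ranges: [-176.03, 176.03], [-82.01, 121.73], [-58.28, 71.71], [-173.87, 95.51], [-174.79, -0.11], [-173.66, 173.66]. Speed limits (degrees/s): [136.94, 136.94, 172.46, 180, 180, 180].

### API

Orientations are given as [roll, pitch, yaw] about the fixed x, y, z axes, in that order (R = Rz(yaw) Ry(pitch) Rx(roll)).
In Python, from plant import ctrl gives the robot as it stands.
- The arm moves only by the tool move_arm, never from a script. Its argument "increments" is a list of rows, each a list of 2 entries, a list of its own where there are three numbers: the shift along the world's x, y, z in mm, then the turn about the world's z in rad. A call has exactly 8 rows; each row shifts and turns the pose as measured when the row begins; what a row does not reach is not made up. A row lasts 1/10 s, in which the tool goes at most 50 mm and 8.59 degrees, less where a joint would pass 70% of its speed; a pose out of reach is approached as far as the arm can. A call with a gripper value outside its range is refused whole. "jaw" is the gripper command: -1 is shut, 1 is fully open, values between are in proportion, set as the call begins (left out, the last holds). The fingers move at their own pace and stop on an object; the grip force is fixed at half the most. Time passes only in rows, so rows that do not move let the fingers close, or fill a call up. It gives the time, the measured TCP pose, the force and the opening at its end, in the units of the state.
- ctrl.get_obs(): the state, without advancing time (a new reading comes with each control period).
- ctrl.snapshot(name): name is "side" or "top" or "wrist"; returns a dict with "color" (420x560x3 uint8, red, green, blue), "fx", "fy", "cx", "cy" (pixels), "D" ([k1, k2, p1, p2, k3] as OpenCV has them; the pictures are not rectified), "R" (3x3) and "t" (3): a world point X has camera coordinates R X + t. Camera axes: x right, y down, z forward; pixel columns grow to the right and rows downward; lengths in m; the calibration is good to about 2 mm. A picture is of the moment at which its call begins. There is no depth.
- ctrl.close_job(): hands the job in, once; it reports no verdict.
The state is a dict: "clock": time; "joint_pos": joint angles; "qvel": joint speeds; "tau": joint torques, N m; "tool_pos": TCP position; "orientation": TCP orientation; "force": force on the tool from outside, world axes, zero at the start; "moment": the same for the moment, N m; "opening": finger opening in m.
Only numpy, scipy, OpenCV 4.12 (cv2) and the standard library are available. Lean on these libraries where they do the work, as an engineer would, in place of code of your own. Each camera call takes 0.05 s, during which the arm holds its last target.

## Working session

There is one attempt and no reset: what is moved stays moved. The work goes in short steps, Python scripts to look and compute and a tool call to move; the robot and the scene stay as the last step left them, time stands still between calls to the robot, and variables do not carry over. Pictures are saved under pics/ and viewed, and the job is handed in when it is done.

Besides the shell and the picture viewer there is one more tool, called as name(argument=value, ...) on one line, values as JSON. move_arm: Moves the arm, as the interface text tells. Its arguments: {"type":"object","properties":{"increments":{"type":"array","items":{"type":"array"}},"jaw":{"type":"number"}},"required":["increments"]}

```bash
mkdir -p pics; ls
python3 - <<'E'
from plant import ctrl
import cv2
o=ctrl.get_obs();print(o)
for n in("side","top","wrist"):
    s=ctrl.snapshot(n);cv2.imwrite(f"pics/{n}0.png",s["color"][:,:,::-1]);print(n,s["fx"],s["D"],s["R"],s["t"])
E
```

```text
pics
{'clock': 0.0, 'joint_pos': array([-5.91215396e+01,  2.05895906e+01,  6.31245771e-01, -1.96058997e-02,
       -7.01371680e+01, -1.65075192e+01]), 'qvel': array([-0.0212436 ,  0.0440818 , -0.0278465 , -0.1391584 ,  0.011289  ,
       -0.05297486]), 'tau': array([ 1.90600549e-03, -5.82723534e+01,  2.93068510e+01,  6.99744433e+00,
        7.15629256e-03, -2.54959814e-04]), 'tool_pos': array([ 0.1673735 , -0.65338226,  0.22562594]), 'orientation': array([ 1.79903187e+02, -9.47058731e-03, -1.65635728e+02]), 'force': array([-0.95643618,  0.03494343, -0.12302094]), 'moment': array([ 0.04656804, -0.02640675, -0.01734704]), 'opening': 0.08778064316122461}
side 462.0385434512088 [-0.02615208  0.          0.          0.          0.        ] [[-8.88978285e-01 -4.57948578e-01 -8.41787489e-04]
 [-2.50515080e-01  4.87841629e-01 -8.36213334e-01]
 [ 3.83353366e-01 -7.43164615e-01 -5.48403639e-01]] [0.44618556 0.22071754 0.89882069]
top 430.2088685402407 [-0.03300681  0.          0.          0.          0.        ] [[ 0.01576018 -0.99986266  0.00512559]
 [-0.99876045 -0.01598445 -0.04713869]
 [ 0.04721415 -0.00437632 -0.9988752 ]] [0.02801108 0.50807603 0.82756136]
wrist 317.1416879494916 [0.00931248 0.         0.         0.         0.        ] [[-0.24737463  0.96891828  0.00177721]
 [ 0.92868614  0.23657909  0.2856088 ]
 [ 0.27631114  0.07230284 -0.95834464]] [ 0.67340235 -0.03873293  0.3913839 ]
```

View pics/top0.png

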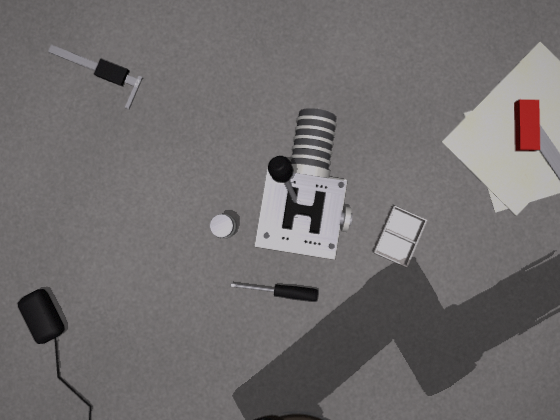

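View pics/side0.png

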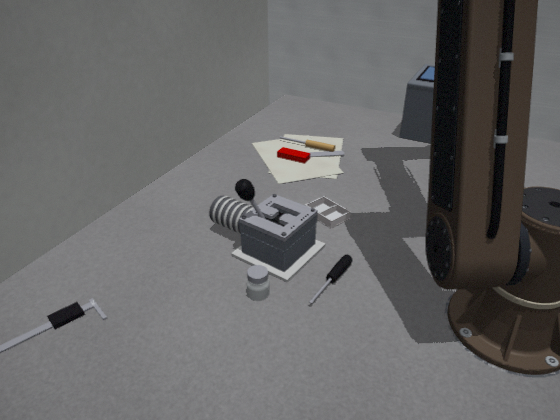

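The top view shows the gearbox with plate corners near (267,172), (347,180), (335,258) and (256,247). The knob is at (280,168), in the far left slot (1). The jar is at (222,226), the tray at (400,236) and the screwdriver at (275,290). Next I'll measure these.

```bash
cat > h.py <<'E'
import numpy as np, cv2
from plant import ctrl
def K(s): return np.array([[s["fx"],0,s["cx"]],[0,s["fy"],s["cy"]],[0,0,1.]])
def ray(s,p):
    u=cv2.undistortPoints(np.array([[p]],float),K(s),np.array(s["D"],float))[0,0]
    R=np.array(s["R"]);t=np.array(s["t"]); return -R.T@t, R.T@np.array([u[0],u[1],1])
def plane(s,p,z):
    c,d=ray(s,p); return c+d*(z-c[2])/d[2]
def proj(s,X):
    return cv2.projectPoints(np.array(X,float).reshape(-1,3),cv2.Rodrigues(np.array(s["R"]))[0],np.array(s["t"]),K(s),np.array(s["D"],float))[0][:,0]
def tri(s1,p1,s2,p2):
    c1,d1=ray(s1,p1);c2,d2=ray(s2,p2)
    a=np.linalg.lstsq(np.c_[d1,-d2],c2-c1,rcond=None)[0]
    A=c1+a[0]*d1;B=c2+a[1]*d2
    return (A+B)/2,np.linalg.norm(A-B)
def knobpix(s,box):
    x0,y0,x1,y1=box;g=s["color"][y0:y1,x0:x1].max(2)
    m=(g<45).astype(np.uint8)
    m=cv2.morphologyEx(m,cv2.MORPH_OPEN,np.ones((9,9),np.uint8))
    n,l,st,c=cv2.connectedComponentsWithStats(m)
    i=1+np.argmax(st[1:,4]); return c[i]+[x0,y0],st[i]
E
python3 - <<'E'
from h import *
t=ctrl.snapshot("top");s=ctrl.snapshot("side")
z=cv2.resize(t["color"][130:290,190:440,::-1],None,fx=3.2,fy=3.2,interpolation=cv2.INTER_CUBIC);cv2.imwrite("pics/topz.png",z)
z=cv2.resize(s["color"][160:320,180:380,::-1],None,fx=3.7,fy=3.7,interpolation=cv2.INTER_CUBIC);cv2.imwrite("pics/sidez.png",z)
kt=knobpix(t,(255,145,310,185));ks=knobpix(s,(225,170,265,210));print(kt,ks)
print(tri(t,kt[0],s,ks[0]))
E
```

```text
(array([280.26530612, 168.71020408]), array([ 14,  12,  23,  25, 490], dtype=int32)) (array([245.60096154, 191.28846154]), array([ 13,  15,  16,  14, 208], dtype=int32))
(array([0.57007602, 0.03878017, 0.16780555]), np.float64(0.0033850608275878677))
```

View pics/topz.png

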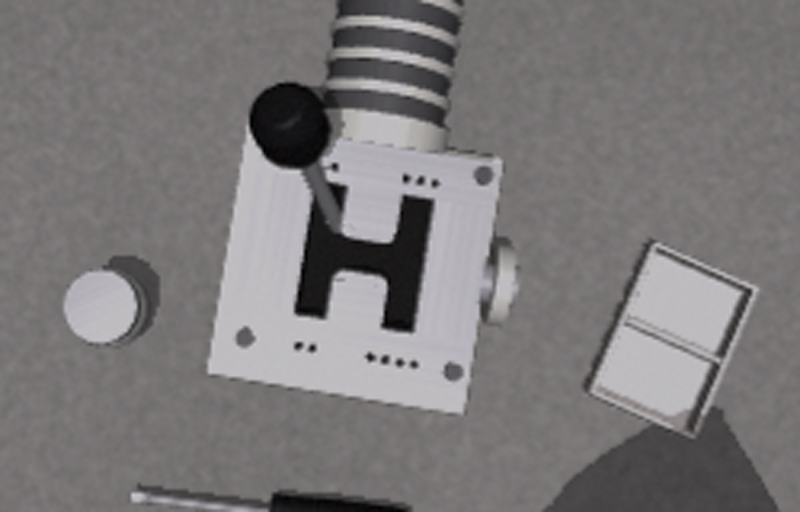

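View pics/sidez.png

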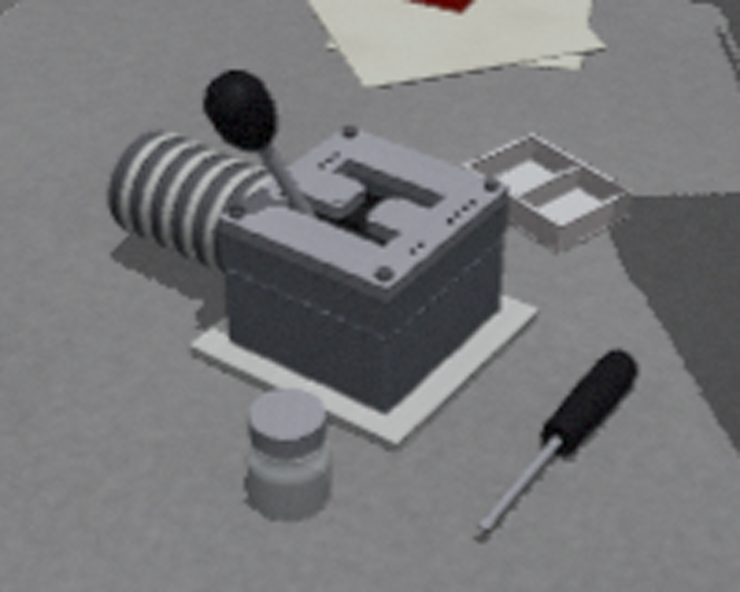

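Run:
```python
from h import *
t=ctrl.snapshot("top");s=ctrl.snapshot("side")
f=lambda p:((p[0]+.5)/3.2-.5+190,(p[1]+.5)/3.2-.5+130)
print("cam",ray(t,(280,210))[0])
P={}
for n,p in dict(sTR=(483,176),sBR=(453,371),sBL=(245,337),rFL=(403,196),rFR=(434,199),rNL=(383,328),rNR=(413,331),lNL=(295,313),lNR=(325,317)).items():
    P[n]=plane(t,f(p),.105);print(n,P[n].round(4))
d=P["sTR"]-P["sBR"];print(np.hypot(*d[:2]),np.arctan2(d[1],d[0]))
d=P["sBL"]-P["sBR"];print(np.hypot(*d[:2]),np.arctan2(-d[0],d[1]))
d=P["rFL"]+P["rFR"]-P["rNL"]-P["rNR"];print("lane",np.hypot(*d[:2])/2,np.arctan2(d[1],d[0]))
C1=(P["sTR"]+P["sBL"])/2;C2=(P["rFL"]+P["rFR"]+P["lNL"]+P["lNR"])/4;print(C1,C2)
g=lambda p:((p[0]+.5)/3.7-.5+180,(p[1]+.5)/3.7-.5+160)
for n,p in dict(sTR=(350,131),sBR=(491,185),sBL=(384,273),sTL=(237,212)).items(): print("side",n,plane(s,g(p),.105).round(4), tri(s,g(p),t,f(dict(sTR=(483,176),sBR=(453,371),sBL=(245,337),sTL=(275,142))[n])))
print("jar",plane(t,(222,226),.062),"tray",plane(t,(400,236),.025))
for p in((232,284),(319,294)):print("sd",plane(t,p,.01))
```

```text
cam [0.46793219 0.03975022 0.85043699]
sTR [ 0.5549 -0.066   0.105 ]
sBR [ 0.4488 -0.0508  0.105 ]
sBL [0.4654 0.062  0.105 ]
rFL [ 0.5433 -0.0225  0.105 ]
rFR [ 0.5419 -0.0394  0.105 ]
rNL [ 0.4714 -0.0126  0.105 ]
rNR [ 0.47   -0.0288  0.105 ]
lNL [0.4788 0.0352 0.105 ]
lNR [0.4769 0.0189 0.105 ]
0.10727868826310158 -0.14281770276989694
0.11398597440149821 -0.14624873033122024
lane 0.07261701245741427 -0.1421117566254794
[ 0.51016009 -0.00200067  0.105     ] [ 0.51021518 -0.00196828  0.105     ]
side sTR [ 0.5552 -0.0673  0.105 ] (array([ 0.55470109, -0.06596691,  0.10587962]), np.float64(0.0003217567116797493))
side sBR [ 0.4481 -0.0504  0.105 ] (array([ 0.44856869, -0.05089019,  0.10457825]), np.float64(0.0004032279025690935))
side sBL [0.4649 0.0615 0.105 ] (array([0.46507437, 0.06186485, 0.10515404]), np.float64(0.0006672646169462954))
side sTL [0.5716 0.0464 0.105 ] (array([0.57131417, 0.04739994, 0.10571666]), np.float64(0.0005578625362895991))
jar [0.48033683 0.14459379 0.062     ] tray [ 0.46706365 -0.19285399  0.025     ]
sd [0.36885658 0.12967312 0.01      ]
sd [ 0.35211509 -0.03958292  0.01      ]
```

Everything fits. The gearbox origin is (0.510, -0.002) with yaw -0.143, and the screws triangulate to z = 0.105. The knob is at gearbox (+53, +49) mm, so f is about +0.32 and a about -0.30: it is home in slot 1.

Plan, with closed fingers and the hand aligned to the gearbox:
1. From the far side, pull the knob back to the cross channel.
2. From the left, push it right.
3. From the near side, push it forward.

move_arm(increments=[[[20, 30, 6], -0.04], [[26, 40, 6], -0.05], [[26, 40, 4], -0.05], [[26, 40, 0], -0.05], [[26, 40, 0], -0.05], [[26, 40, 0], -0.05], [[26, 40, 0], -0.05], [[26, 40, 0], -0.05]], jaw=-1)

```text
clock: 1.15
tool_pos: [0.371, -0.3363, 0.2409]
orientation: [179.9, 0.0, 170.7]
force: [1.9, -1.3, -0.6]
opening: 0.0294
```

move_arm(increments=[[[27, 40, 0], 0.02], [[27, 40, 0], 0], [[27, 40, 0], 0], [[27, 40, 0], 0], [[27, 40, 0], 0], [[27, 40, 0], 0], [[27, 40, 0], 0], [[27, 40, 0], 0]])

```text
clock: 1.95
tool_pos: [0.592, -0.0025, 0.2448]
orientation: [179.8, 0.5, 171.9]
force: [0.5, 0.1, 0.5]
opening: 0.0007
```

```bash
cat >> h.py <<'E'
O=np.array([.5102,-.002]);c,s_=np.cos(.143),np.sin(.143)
EX=np.array([c,-s_]);EY=np.array([s_,c])
def st():
    o=ctrl.get_obs();d=o["tool_pos"][:2]-O
    print("t %.2f gb x %.1f y %.1f z %.1f mm yaw %.1f F %s op %.3f"%(o["clock"],1e3*d@EX,1e3*d@EY,1e3*o["tool_pos"][2],o["orientation"][2],o["force"].round(1),o["opening"]))
def pic(n,box,f,fn):
    s=ctrl.snapshot(n);x0,y0,x1,y1=box
    cv2.imwrite("pics/"+fn,cv2.resize(s["color"][y0:y1,x0:x1,::-1],None,fx=f,fy=f,interpolation=cv2.INTER_CUBIC));return s
E
python3 -c "
from h import *
st();pic('side',(180,100,380,320),2.7,'s1.png')"
```

```text
t 1.95 gb x 81.0 y 11.2 z 244.8 mm yaw 171.9 F [0.5 0.1 0.5] op 0.001
```

move_arm(increments=[[[15, 17, 0], 0], [[14, 17, 0], 0], [[0, 0, 0], 0], [[0, 0, -20], 0], [[0, 0, -25], 0], [[0, 0, -20], 0], [[0, 0, -12], 0], [[0, 0, 0], 0]])

```text
clock: 2.8
tool_pos: [0.6261, 0.0401, 0.1644]
orientation: [179.8, 0.6, 172.3]
force: [0.4, -0.7, 0.1]
opening: 0.0005
```

```bash
python3 -c "
from h import *
st();pic('side',(180,100,380,320),2.7,'s1.png');pic('top',(190,130,440,290),3.2,'t1.png')"
```

```text
t 2.80 gb x 108.7 y 58.2 z 164.4 mm yaw 172.3 F [ 0.4 -0.7  0.1] op 0.001
```

View pics/s1.png

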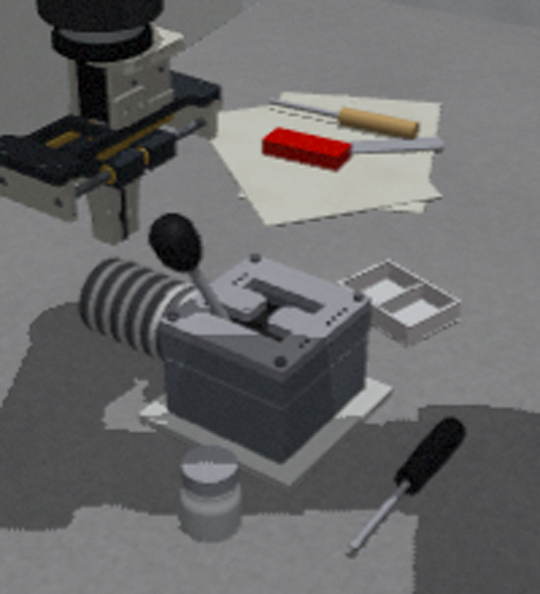

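move_arm(increments=[[[-10, -4, 0], 0], [[-9, -3, 0], 0], [[-5, 0.7, 0], 0], [[-5, 0.7, 0], 0], [[-5, 0.7, 0], 0], [[-5, 0.7, 0], 0], [[-5, 0.7, 0], 0], [[0, 0, 0], 0]])

```text
clock: 3.7
tool_pos: [0.5832, 0.0373, 0.1729]
orientation: [179.5, 1.4, 172.3]
force: [1.1, -0.3, 0.4]
opening: 0.0004
```

```bash
python3 -c "
from h import *
st();pic('side',(180,100,380,320),2.7,'s2.png')"
```

```text
t 3.70 gb x 66.6 y 49.3 z 172.9 mm yaw 172.3 F [ 1.1 -0.3  0.4] op 0.000
```

View pics/s2.png

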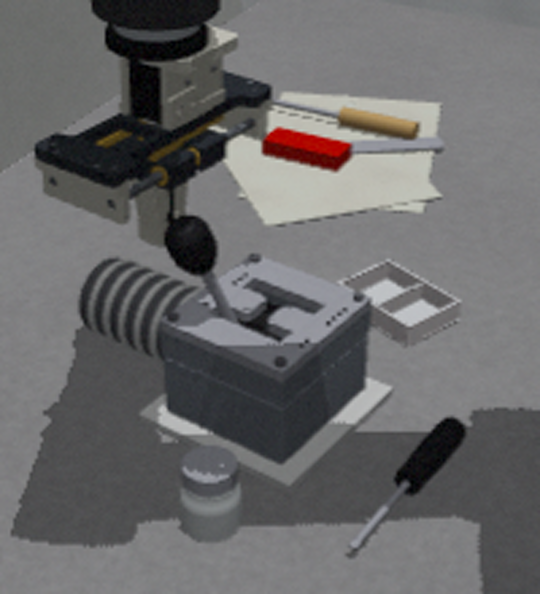

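```bash
cat >> h.py <<'E'
def lever(s,p):
    c0,d=ray(s,p);d=d/np.linalg.norm(d);P=np.r_[O,.02];m=c0-P
    b=m@d;disc=b*b-(m@m-.17**2); k=-b-np.sqrt(max(disc,0));X=m+k*d
    x,y,z=X[:2]@EX,X[:2]@EY,X[2]; f=np.arcsin(x/.17);a=np.arctan2(-y,z)
    return "f %.3f a %.3f knob gb %s disc %.5f"%(f,a,(np.array([x,y,z+.02])*1e3).round(1),disc)
def kn(s,box,open_=7,thr=40):
    x0,y0,x1,y1=box;m=(s["color"][y0:y1,x0:x1].max(2)<thr).astype(np.uint8)
    m=cv2.morphologyEx(m,cv2.MORPH_OPEN,cv2.getStructuringElement(cv2.MORPH_ELLIPSE,(open_,open_)))
    n,l,q,cc=cv2.connectedComponentsWithStats(m);i=1+np.argmax(q[1:,4]);return cc[i]+[x0,y0],q[i]
E
python3 -c "
from h import *
s=ctrl.snapshot('side')
p=((190.5)/2.7-.5+180,245.5/2.7-.5+100);print(lever(s,p));print(kn(s,(236,178,272,210)));print(lever(s,kn(s,(236,178,272,210))[0]))"
```

```text
f 0.211 a -0.322 knob gb [ 35.5  52.6 177.7] disc 0.00908
(array([250.2481203 , 191.31954887]), array([  5,   4,  19,  20, 266], dtype=int32))
f 0.197 a -0.336 knob gb [ 33.2  54.9 177.4] disc 0.00965
```

move_arm(increments=[[[-5, 0.7, -2], 0], [[-5, 0.7, -2], 0], [[-5, 0.7, -2], 0], [[-5, 0.7, -2], 0], [[-5, 0.7, -1], 0], [[-5, 0.7, -1], 0], [[-3, 0.4, -1], 0], [[0, 0, 0], 0]])

```text
clock: 4.6
tool_pos: [0.547, 0.0419, 0.1596]
orientation: [179.5, 1.3, 172.3]
force: [1.8, -0.3, 0.2]
opening: 0.0002
```

```bash
python3 -c "
from h import *
st();s=pic('side',(180,100,380,320),2.7,'s3.png')
k=kn(s,(236,178,282,215));print(k,lever(s,k[0]))"
```

```text
t 4.60 gb x 30.2 y 48.7 z 159.6 mm yaw 172.3 F [ 1.8 -0.3  0.2] op 0.000
(array([262.53846154, 194.6043956 ]), array([ 18,   6,  19,  22, 273], dtype=int32)) f 0.002 a -0.329 knob gb [  0.3  55.  180.9] disc 0.01441
```

View pics/s3.png

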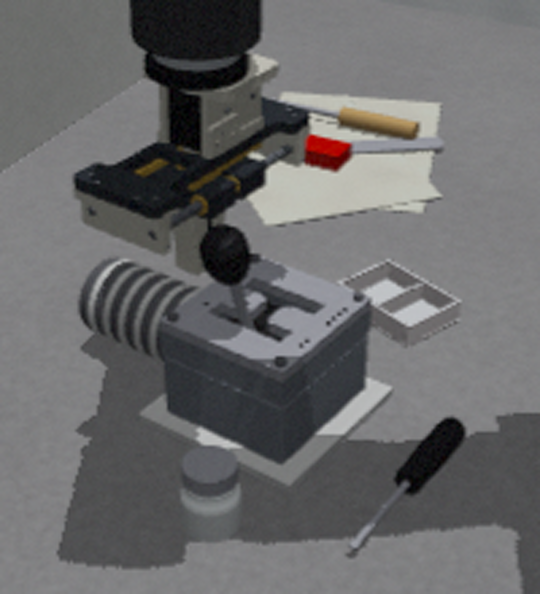

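move_arm(increments=[[[9, -1, 2], 0], [[9, -1, 2], 0], [[0, 0, 0], 0], [[2, 20, 0], 0], [[3, 20, 0], 0], [[3, 17, 0], 0], [[0, 0, 0], 0], [[0, 0, 0], 0]])

```text
clock: 5.45
tool_pos: [0.5757, 0.0979, 0.1625]
orientation: [179.6, 1.1, 172.2]
force: [0.8, 1.9, 0.5]
opening: 0.0001
```

```bash
python3 -c "
from h import *
st()"
```

```text
t 5.45 gb x 50.6 y 108.2 z 162.5 mm yaw 172.2 F [0.8 1.9 0.5] op 0.000
```

move_arm(increments=[[[-17, 2, 0.5], 0], [[-17, 2, 0.5], 0], [[-16, 2, 0.5], 0], [[0, 0, 0], 0], [[0, 0, 0], 0], [[-1, -6, 0], 0], [[-1, -6, 0], 0], [[0, 0, 0], 0]])

```text
clock: 6.25
tool_pos: [0.523, 0.0884, 0.1633]
orientation: [179.7, 1.0, 172.1]
force: [0.4, 0.0, 0.2]
opening: 0.0006
```

```bash
python3 -c "
from h import *
st();s=pic('side',(180,100,380,320),2.7,'s4.png');pic('top',(190,130,440,290),3.2,'t4.png')"
```

```text
t 6.25 gb x -0.3 y 91.3 z 163.3 mm yaw 172.1 F [0.4 0.  0.2] op 0.001
```

View pics/s4.png

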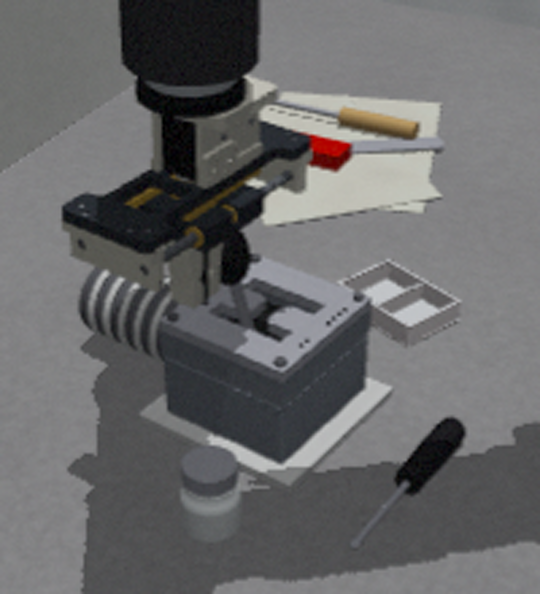

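move_arm(increments=[[[-1, -6, 0], 0], [[-1, -6, 0], 0], [[-1, -6, 0], 0], [[-1, -6, 0], 0], [[-1, -6, 0], 0], [[-1, -6, 0], 0], [[-1, -6, 0], 0], [[0, 0, 0], 0]])

```text
clock: 7.15
tool_pos: [0.5169, 0.044, 0.1643]
orientation: [179.6, 1.2, 172.1]
force: [0.1, 1.2, 1.0]
opening: 0.0005
```

```bash
python3 -c "
from h import *
st();s=pic('side',(180,100,380,320),2.7,'s5.png')"
```

```text
t 7.15 gb x 0.1 y 46.5 z 164.3 mm yaw 172.1 F [0.1 1.2 1. ] op 0.001
```

View pics/s5.png

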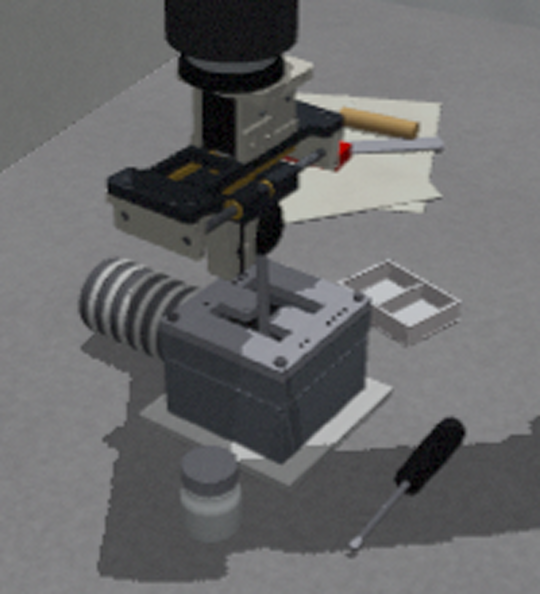

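move_arm(increments=[[[-1, -7, 0], 0], [[-1, -7, 0], 0], [[-1, -7, 0], 0], [[-1, -7, 0], 0], [[-1, -7, 0], 0], [[-1, -6, 0], 0], [[-1, -4, 0], 0], [[0, 0, 0], 0]])

```text
clock: 8.0
tool_pos: [0.5086, -0.0052, 0.1636]
orientation: [179.6, 1.1, 172.1]
force: [0.3, 0.7, 0.7]
opening: 0.0003
```

```bash
python3 -c "
from h import *
st();s=pic('side',(180,100,380,320),2.7,'s6.png')"
```

```text
t 8.00 gb x -1.2 y -3.4 z 163.6 mm yaw 172.1 F [0.3 0.7 0.7] op 0.000
```

View pics/s6.png

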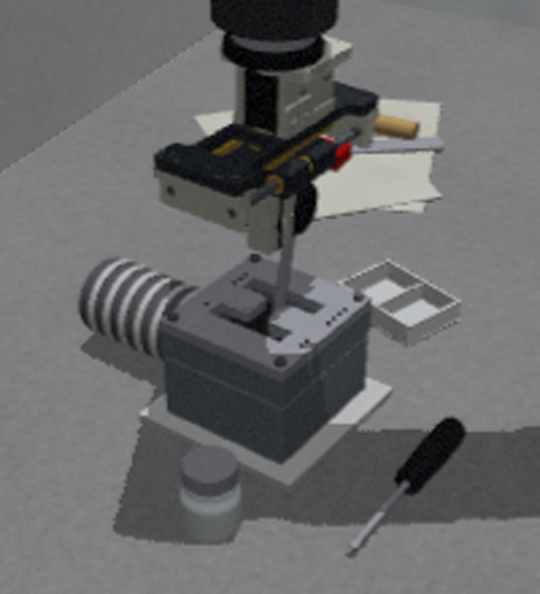

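move_arm(increments=[[[0, -2, 0], 0], [[0, -2, 0], 0], [[0, -2, 0], 0], [[0, -1, 0], 0], [[0, 0, 0], 0], [[2, 10, 0], 0], [[2, 10, 0], 0], [[0, 0, 0], 0]])

```text
clock: 8.85
tool_pos: [0.5129, 0.0095, 0.1634]
orientation: [179.7, 1.1, 172.1]
force: [-0.1, 0.3, -0.9]
opening: 0.0003
```

```bash
python3 -c "
from h import *
st();s=pic('side',(180,100,380,320),2.7,'s7.png');pic('top',(190,130,440,290),3.2,'t7.png')"
```

```text
t 8.85 gb x 1.0 y 11.8 z 163.4 mm yaw 172.1 F [-0.1  0.3 -0.9] op 0.000
```

View pics/s7.png

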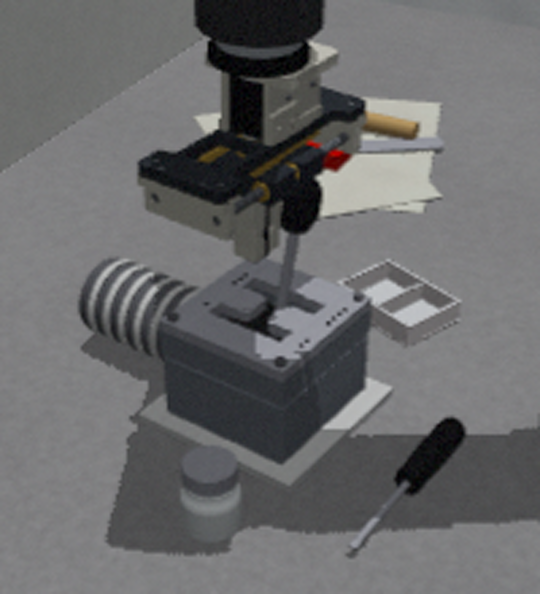

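View pics/t7.png

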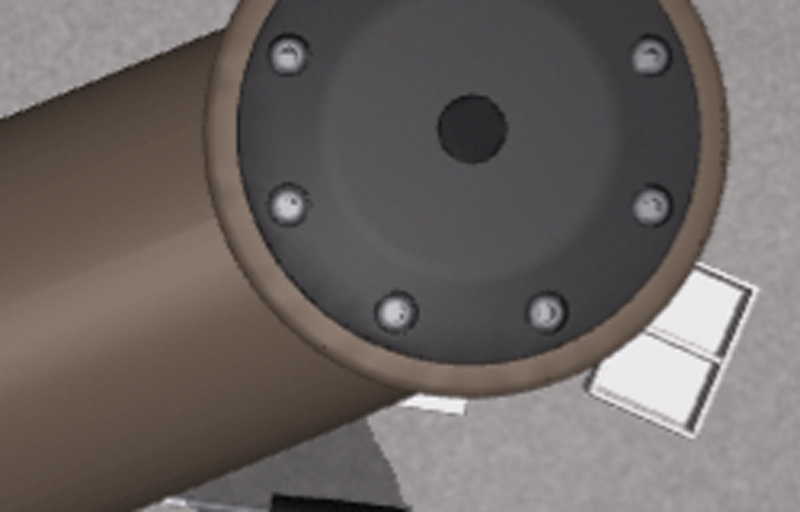

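```bash
python3 -c "
from h import *
s=ctrl.snapshot('side')
print(lever(s,(300.5/2.7-.5+180,206/2.7-.5+100)))
k=kn(s,(280,163,302,192));print(k,lever(s,k[0]))"
```

```text
f -0.038 a 0.230 knob gb [ -6.5 -38.7 185.4] disc 0.00302
(array([289.29010239, 173.84982935]), array([  0,   0,  19,  24, 293], dtype=int32)) f 0.021 a 0.283 knob gb [  3.5 -47.4 183.2] disc 0.00177
```

move_arm(increments=[[[-17, 2, 0], 0], [[-17, 2, 0], 0], [[-17, 2, 0], 0], [[0, 0, 0], 0], [[0, 0, 0], 0], [[0, 0, 0], 0], [[0, 0, 0], 0], [[0, 0, 0], 0]])

```text
clock: 9.8
tool_pos: [0.4612, 0.0141, 0.1631]
orientation: [179.7, 1.1, 172.0]
force: [-0.0, -0.6, -0.8]
opening: 0.0003
```

```bash
python3 -c "
from h import *
st();s=pic('side',(180,100,380,320),2.7,'s8.png')"
```

```text
t 9.80 gb x -50.8 y 9.0 z 163.1 mm yaw 172.0 F [-0.  -0.6 -0.8] op 0.000
```

View pics/s8.png

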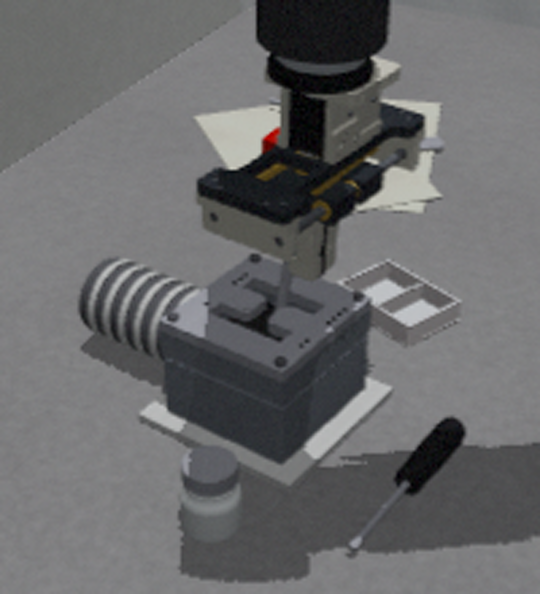

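move_arm(increments=[[[-3, -15, 0], 0], [[-3, -15, 0], 0], [[-2, -15, 0], 0], [[-1, -11, 0], 0], [[0, 0, 0], 0], [[0, 0, 0], 0], [[0, 0, 0], 0], [[0, 0, 0], 0]])

```text
clock: 10.65
tool_pos: [0.4534, -0.0432, 0.1625]
orientation: [179.7, 1.0, 172.0]
force: [-0.3, 0.0, -0.3]
opening: 0.0008
```

```bash
python3 -c "
from h import *
st();s=pic('side',(180,100,380,320),2.7,'s9.png');pic('wrist',(0,0,560,420),1,'w9.png')"
```

```text
t 10.65 gb x -50.3 y -48.9 z 162.5 mm yaw 172.0 F [-0.3  0.  -0.3] op 0.001
```

View pics/s9.png

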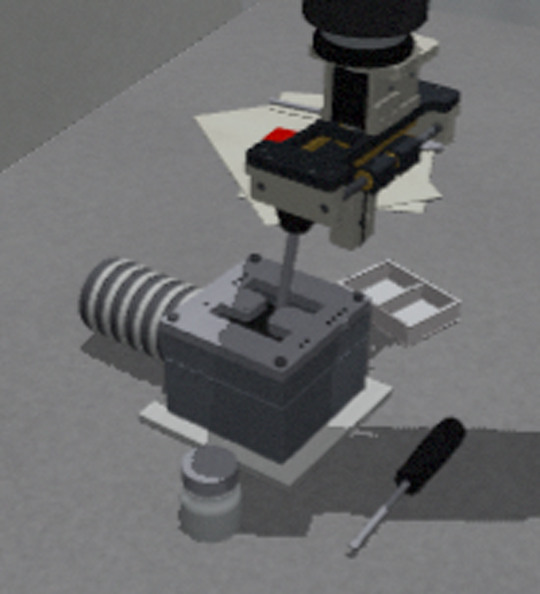

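View pics/w9.png

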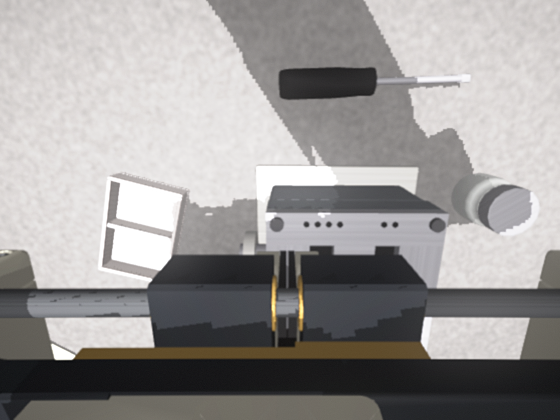

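```bash
python3 -c "
from h import *
s=ctrl.snapshot('side')
for f,a in((0,.2),(0,.24),(0,.29),(0,.32),(.04,.24),(.04,.29),(-.04,.24),(-.04,.29)):
  for L in(.09,.14,.145):
    x=L*np.sin(f);y=-L*np.sin(a)*np.cos(f);z=.02+L*np.cos(a)*np.cos(f)
    p=proj(s,np.r_[O+x*EX+y*EY,z])[0];print(f,a,L,((p+.5-[180,100])*2.7).round(0))
"
```

```text
0 0.2 0.09 [279. 294.]
0 0.2 0.14 [286. 239.]
0 0.2 0.145 [287. 233.]
0 0.24 0.09 [282. 293.]
0 0.24 0.14 [290. 238.]
0 0.24 0.145 [291. 232.]
0 0.29 0.09 [285. 292.]
0 0.29 0.14 [295. 236.]
0 0.29 0.145 [296. 230.]
0 0.32 0.09 [286. 292.]
0 0.32 0.14 [297. 235.]
0 0.32 0.145 [298. 230.]
0.04 0.24 0.09 [278. 292.]
0.04 0.24 0.14 [284. 236.]
0.04 0.24 0.145 [285. 230.]
0.04 0.29 0.09 [281. 291.]
0.04 0.29 0.14 [289. 234.]
0.04 0.29 0.145 [290. 229.]
-0.04 0.24 0.09 [285. 295.]
-0.04 0.24 0.14 [296. 240.]
-0.04 0.24 0.145 [297. 234.]
-0.04 0.29 0.09 [288. 294.]
-0.04 0.29 0.14 [300. 238.]
-0.04 0.29 0.145 [301. 233.]
```

move_arm(increments=[[[5, -0.7, 0], 0], [[5, -0.7, 0], 0], [[5, -0.7, 0], 0], [[4, -0.6, 0], 0], [[4, -0.6, 0], 0], [[4, -0.6, 0], 0], [[4, -0.6, 0], 0], [[0, 0, 0], 0]])

```text
clock: 11.6
tool_pos: [0.4873, -0.0478, 0.1622]
orientation: [179.8, 1.0, 172.1]
force: [-0.2, 0.1, 0.8]
opening: 0.0004
```

```bash
python3 -c "
from h import *
st();s=pic('side',(180,100,380,320),2.7,'s10.png')"
```

```text
t 11.60 gb x -16.2 y -48.6 z 162.2 mm yaw 172.1 F [-0.2  0.1  0.8] op 0.000
```

View pics/s10.png

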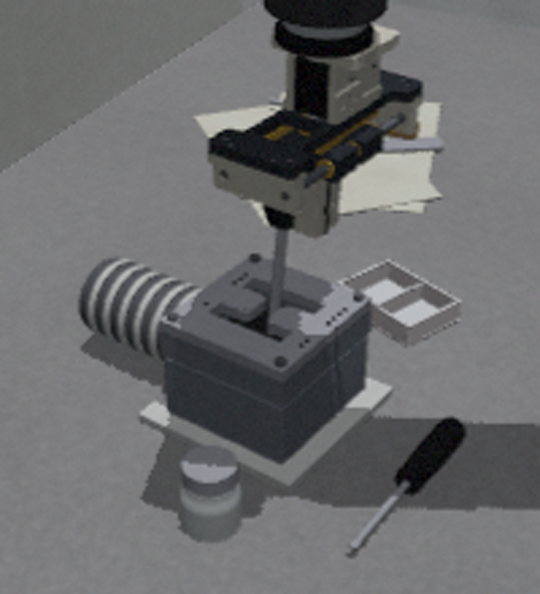

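move_arm(increments=[[[3, -0.4, 0], 0], [[3, -0.4, 0], 0], [[4, -0.6, 0], 0], [[4, -0.6, 0], 0], [[4, -0.6, 0], 0], [[4, -0.6, 0], 0], [[0, 0, 0], 0], [[0, 0, 0], 0]])

```text
clock: 12.45
tool_pos: [0.5105, -0.0513, 0.1618]
orientation: [179.8, 0.9, 172.1]
force: [-0.5, 0.6, 0.2]
opening: 0.0004
```

```bash
python3 -c "
from h import *
st();s=pic('side',(180,100,380,320),2.7,'s11.png')"
```

```text
t 12.45 gb x 7.3 y -48.7 z 161.8 mm yaw 172.1 F [-0.5  0.6  0.2] op 0.000
```

View pics/s11.png

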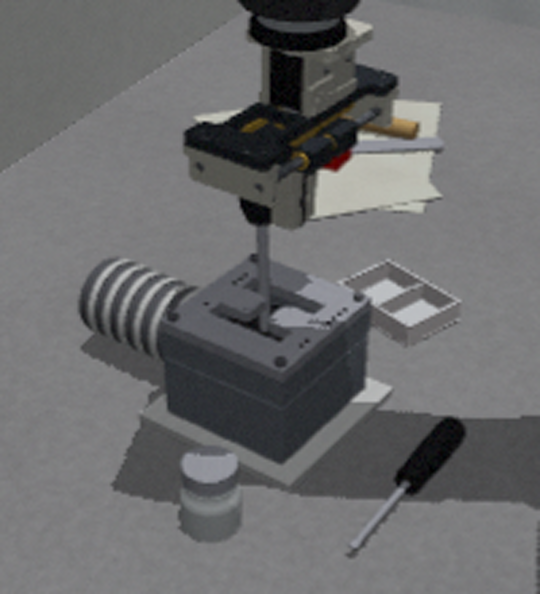

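```bash
python3 -c "
from h import *
s=ctrl.snapshot('side')
for f,a in((0,0),(0,.1),(.04,.0),(.04,.1),(.1,.25),(.2,.25),(.2,.29),(.25,.29)):
  print(f,a,end=' ')
  for L in(.07,.09,.14,.17):
    x=L*np.sin(f);y=-L*np.sin(a)*np.cos(f);z=.02+L*np.cos(a)*np.cos(f)
    p=proj(s,np.r_[O+x*EX+y*EY,z])[0];print(((p+.5-[180,100])*2.7).round(0),end=' ')
  print()
z=cv2.resize(s['color'][170:235,225:325,::-1],None,fx=8,fy=8,interpolation=cv2.INTER_CUBIC);cv2.imwrite('pics/s11z.png',z)
"
```

```text
0 0 [267. 322.] [267. 302.] [266. 250.] [266. 218.] 
0 0.1 [272. 318.] [273. 298.] [276. 244.] [279. 210.] 
0.04 0.0 [264. 321.] [263. 301.] [261. 248.] [259. 216.] 
0.04 0.1 [269. 317.] [270. 296.] [271. 242.] [272. 208.] 
0.1 0.25 [272. 312.] [273. 290.] [277. 233.] [279. 198.] 
0.2 0.25 [265. 311.] [265. 288.] [263. 231.] [262. 195.] 
0.2 0.29 [267. 310.] [267. 287.] [267. 230.] [267. 194.] 
0.25 0.29 [264. 310.] [263. 287.] [260. 229.] [259. 194.]
```

View pics/s11z.png

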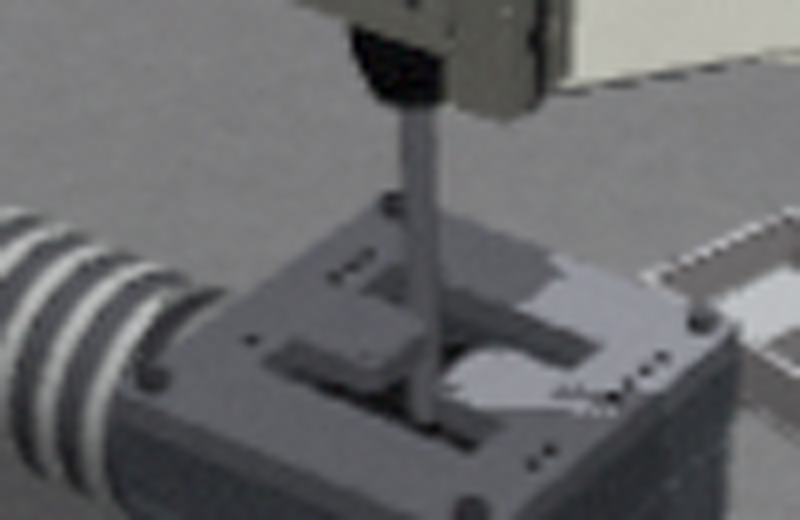

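The stick's top end is at about (264.6, 225.7) in the 2.7x crop. That matches the right lane with f about 0.2 to 0.22 and a about 0.25 to 0.29, and agrees with the finger position (knob x about 38 mm). It still has to go about 12 mm.

move_arm(increments=[[[3, -0.4, 0], 0], [[3, -0.4, 0], 0], [[2, -0.3, 0], 0], [[2, -0.3, 0], 0], [[1, -0.1, 0], 0], [[1, -0.1, 0], 0], [[0, 0, 0], 0], [[0, 0, 0], 0]])

```text
clock: 13.35
tool_pos: [0.5229, -0.0529, 0.1617]
orientation: [179.8, 0.9, 172.1]
force: [0.2, 0.5, -0.0]
opening: 0.0004
```

```bash
python3 -c "
from h import *
st();s=ctrl.snapshot('side')
z=cv2.resize(s['color'][165:235,225:325,::-1],None,fx=8,fy=8,interpolation=cv2.INTER_CUBIC);cv2.imwrite('pics/s12z.png',z)
for f,a in((.26,.29),(.29,.29),(.32,.29)):
    L=.146;x=L*np.sin(f);y=-L*np.sin(a)*np.cos(f);z=.02+L*np.cos(a)*np.cos(f)
    p=proj(s,np.r_[O+x*EX+y*EY,z])[0];print(f,(p+.5-[225,165])*8)
"
```

```text
t 13.35 gb x 19.9 y -48.6 z 161.7 mm yaw 172.1 F [ 0.2  0.5 -0. ] op 0.000
0.26 [405.51451208 137.71569288]
0.29 [392.95515999 137.44894325]
0.32 [380.48946173 137.63760472]
```

View pics/s12z.png

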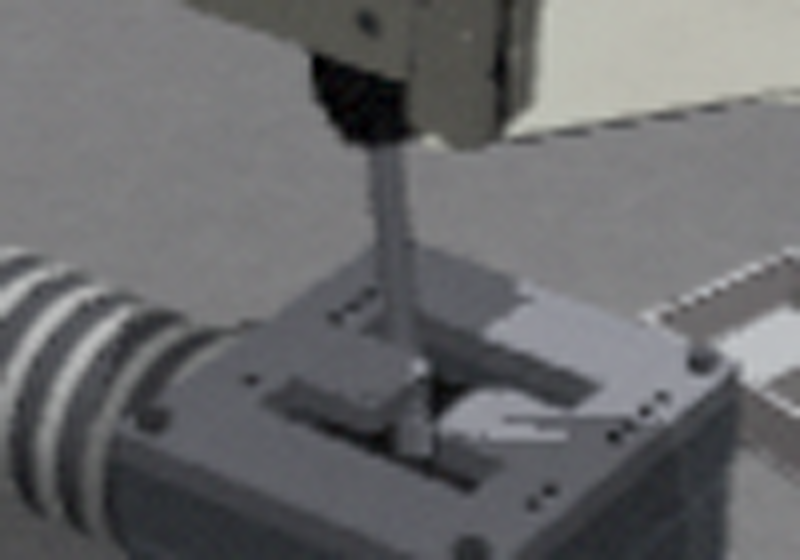

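The stick's top end is at (387,145), so f is about 0.30. I'll push it a gentle 2 mm more, then back off and lift.

move_arm(increments=[[[1, -0.1, 0], 0], [[1, -0.1, 0], 0], [[0, 0, 0], 0], [[0, 0, 0], 0], [[-5, 0.7, 0], 0], [[-15, 2, 0], 0], [[-15, 2, 0], 0], [[-15, 2, 0], 0]])

```text
clock: 14.2
tool_pos: [0.4744, -0.0464, 0.1616]
orientation: [179.8, 0.9, 172.0]
force: [0.0, 0.3, 0.1]
opening: 0.0004
```

move_arm(increments=[[[-10, 1, 0], 0], [[0, 0, 20], 0], [[0, -20, 30], 0], [[0, -40, 20], 0], [[0, -40, 0], 0], [[0, -40, 0], 0], [[0, -40, 0], 0], [[0, -40, 0], 0]])

```text
clock: 15.0
tool_pos: [0.4594, -0.2684, 0.2386]
orientation: [179.8, 1.5, 172.7]
force: [1.1, 0.2, 1.0]
opening: 0.0002
```

move_arm(increments=[[[-10, -40, 0], 0], [[-10, -40, 0], 0], [[-10, -40, 0], 0], [[-10, -20, 0], 0], [[0, 0, 0], 0], [[0, 0, 0], 0], [[0, 0, 0], 0], [[0, 0, 0], 0]])

```text
clock: 15.8
tool_pos: [0.4155, -0.4161, 0.2391]
orientation: [179.9, 1.6, 172.5]
force: [0.4, -0.0, 0.3]
opening: -0.0001
```

```bash
python3 -c "
from h import *
st();s=pic('side',(180,160,380,320),3.7,'s13.png');t=pic('top',(190,130,440,290),3.2,'t13.png')
for f,a in((.26,.29),(.3,.29),(.33,.29)):
    L=.17;x=L*np.sin(f);y=-L*np.sin(a)*np.cos(f);z=.02+L*np.cos(a)*np.cos(f)
    X=np.r_[O+x*EX+y*EY,z];print(f,proj(s,X)[0],proj(t,X)[0])
k1=kn(s,(240,155,290,200));k2=kn(t,(300,140,350,185));print(k1,k2,lever(s,k1[0]),lever(t,k2[0]),tri(s,k1[0],t,k2[0]))
print('jar',plane(t,(222,226),.062))
"
```

```text
t 15.80 gb x -34.7 y -423.4 z 239.1 mm yaw 172.5 F [ 0.4 -0.   0.3] op -0.000
0.26 [274.63669633 171.2600812 ] [339.95051572 184.47508169]
0.3 [272.19498796 171.26055588] [340.07802027 180.48296878]
0.33 [270.38178372 171.33854034] [340.12286858 177.5464626 ]
(array([270.41964286, 173.26339286]), array([ 23,  10,  16,  18, 224], dtype=int32)) (array([338.69720102, 175.53435115]), array([ 27,  25,  23,  20, 393], dtype=int32)) f 0.232 a 0.150 knob gb [ 39.  -24.7 183.6] disc 0.00162 f 0.348 a 0.274 knob gb [ 57.9 -43.3 173.8] disc 0.01882 (array([ 0.56015581, -0.05469878,  0.16907069]), np.float64(0.004173286989150939))
jar [0.48033683 0.14459379 0.062     ]
```

View pics/t13.png

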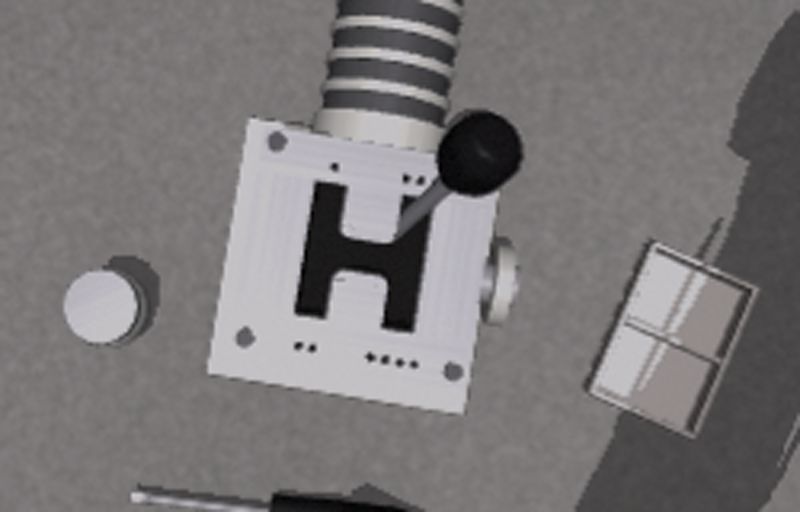

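View pics/s13.png

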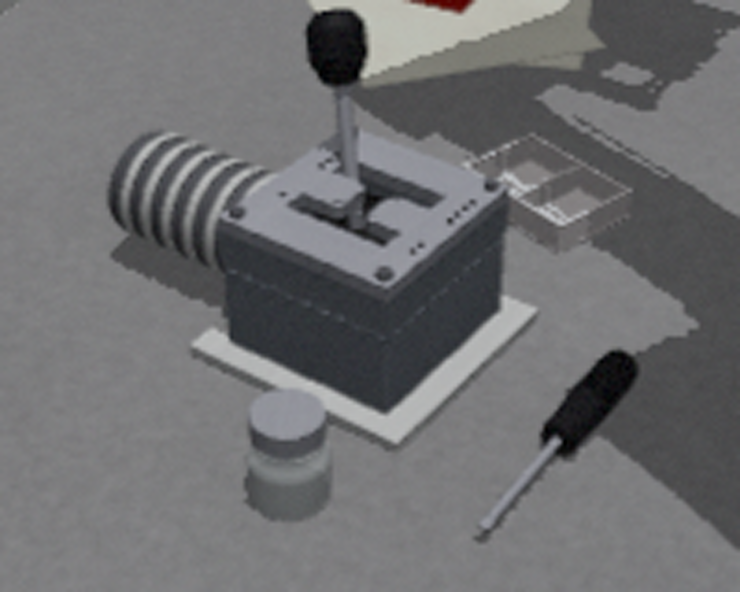

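In the top view the knob is centred at (480,152) in the zoomed crop, which is full-frame pixel (340,177.5). That lands on the model point for f = 0.33, a = 0.29. The jar, tray and screwdriver sit at the same pixels as at the start, and the hand is about 0.4 m away.

```bash
python3 -c "
from plant import ctrl
print(ctrl.close_job())"
```

```text
the job is handed in; nothing more can be done
None
```

The gearbox lever is in third gear (far right slot), and I handed the job in at about 16 s of the 51 s allowed. `close_job` reports no verdict, so this rests on my own last checks.

**What I did:** With the fingers closed, I pulled the lever back out of slot 1 from the far side. I then pushed it right across the channel with the backs of the fingers, and forward from the near side. I finished by backing off, lifting and moving about 0.4 m clear.

**Last checks:**
- **Lever position:** By eye in the top view, the knob is at pixel (340, 177.5), which fits a forward lean of about 0.33 rad and a right lean of about 0.29 rad. The side view just before the last 2 mm push gave about 0.30 forward, and the finger travel agrees.
- **Forces:** The tool force readings at the end of each move stayed at about 2 N or less. I did not see readings in between.
- **Loose items:** The jar, tray and screwdriver look the same as in the first pictures.

**Checks that disagreed:**
- **Final knob masks:** The colour mask in the top view gave 0.35 forward, 0.27 right. The side view gave 0.23 forward, 0.15 right, which would be short of the slot. I discounted the side figure because that solution is poorly conditioned in that view and the mask caught only part of the knob.
- **Right-lane entry:** The arm hid the knob at this point, and side-view estimates of the right lean ranged from 0.23 to 0.28 rad. The lever then went forward into the lane without noticeable resistance.

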